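Show a relay card to the inspection camera

TASK

At the electronics bench, lift the loose lid off the round blue tin by its knob and set it down flat, knob up, in the middle of the green cutting mat. Then take the relay card out of the tin by its yellow grip and hold it up to the inspection camera: upright, component side squarely facing the lens, middle of the component side on the lens axis and 110 mm in front of the lens. Finish while still holding the card there, steady in the air, and keep off the camera and the solder spool, bottle and screwdriver.

Things in the scene. Friction and masses are not known exactly. Their poses are not given: they have to be found in the camera images.
- tin: Round blue open tin fixed to the bench, outer diameter 160 mm, inner 152 mm, 82 mm high. Origin: centre of its underside on the bench; z up. On its floor, in the middle, a black cradle with a slot (13 x 53 mm, 14 mm deep, slot floor 8 mm above the bench) in which the card stands.
- lid: Loose round blue lid, 0.13 to 0.25 kg: disc of 168 mm diameter, 4 mm thick, over a plug of 140 mm diameter, 6 mm deep, loose in the tin's mouth (6 mm all round). Origin: centre of the plug's underside, 76 mm above the bench when on the tin; z up. On top, central, a black cylindrical knob, 24 mm diameter, 30 mm tall. Set down, it stands on its plug.
- lid_knob (a point): Centre of the top face of the lid's knob, 40 mm above the lid's origin and 30 mm above the lid's top face.
- mat: Green cutting mat with a white grid, fixed flat on the bench, 297 mm (its x) by 210 mm (its y), 3 mm thick. Origin: centre of its underside; z up. Nothing stands on it at the start.
- card: Relay card, 0.045-0.08 kg, 62 mm tall, 50 wide (y), upright in the cradle, hidden by the lid at first, its top 12 mm below the rim. Origin: centre of underside; x out of the component side, z up. Grey foot 10 thick; green board with blue relay, black block, red lamp on +x (to x 11, z 30). Yellow grip from z 34 to 62, 12 thick (x; pinch here), 44 wide (y); red stripe on its +x top edge.
- card_face (a point): Middle of the card's component side: in the card's frame 6 mm out along x from the middle plane and 25 mm above the card's underside (37 mm below the top of the grip). This point is brought to the camera's focus.
- cam_stand: Inspection camera, fixed: black foot 124 mm diameter, 14 high; upright post 18 mm diameter, 25 mm behind the foot's centre, top 240 mm above the bench; on it a level camera head 42 mm high and wide, its height varies. Origin: centre of foot's underside; z up. It looks level along the stand's -x: a card held correctly has x, y, z parallel to the stand's x, y, z.
- cam_lens (a point): Centre of the camera's front (lens) face: a dark disc in a white ring of 42 mm diameter, 150 to 210 mm above the bench, 38 mm ahead (-x of the stand) of the foot's centre; the axes are those of the stand.
- cam_focus (a point): The focus: the point in the empty air 110 mm straight ahead of the lens (along the stand's -x), at the lens's height; the axes are those of the stand.
- spool: Solder spool standing flat, green flanges of 60 mm diameter and an orange winding, 40 mm high, loose; leave alone. Origin: centre of its underside.
- flux: Small amber bottle with a white cap, 38 mm diameter, 75 mm high, loose; leave alone. Origin: centre of its underside.
- driver: Screwdriver with a red handle, 170 mm long along its x, lying on the bench, loose; leave alone. Origin: about the middle of its length.
Not all that is in view belongs to the job. What is shaped like the lid but red is not meant.

How it is judged:
By the outcome, as a careful person would: the job done as asked, in the order asked, and still so for the second after the job is handed in, while the arm keeps its last pose, push and grip.
It also fails if it takes over 51 s, if anything falls off the work surface, if the arm or the gripper's body presses on something with over 40 N, if the wrist force passes 120 N, or if a joint passes its speed limit or range.

ROBOT

A 7-joint arm with a two-finger parallel gripper is mounted at the origin on the work surface. World frame = base frame: x ahead of the robot, y to its left, z up, the work surface at z = 0. Lengths are in m, angles in rad, forces in N, time in s.
With the tool pointing down it reaches from about 0.35 to 0.9 m from the base axis. Payload 8.1 kg.
Tool frame: the origin (TCP) lies at the centre of the arm's flange, where the gripper is bolted on; the fingertips stand 178 mm ahead of it and the grasp point (between the pads) lies 159 mm ahead of it; z points along the fingers, y is the direction in which the jaws open and shut (so a half turn about z gives the same grasp; the last joint's range is limited). The gripper opens to 92 mm and grips with 3 to 60 N. Pads are 19 mm wide; open, the fingers measure 130 mm over their backs; the gripper's body (75 mm by 190 mm) begins 47 mm behind the grasp point.
Start: joints at [1.137, 0.434, 0.025, 1.573, -0.012, 1.134, -0.075], TCP at [0.203, -0.591, 0.405] pointing down, gripper open.
Joint ranges: [-2.62, 2.62], [-0.44, 2.09], [-1.27, 1.32], [0.08, 2.57], [-1.32, 4.46], [0.12, 2], [-2.74, 2.74]. Speed limits (rad/s): [2.22, 2.22, 3.01, 3.01, 3.14, 3.14, 3.14].

INTERFACE

Orientations are given as a rotation vector (axis times angle).
In Python, from cell import arm gives the robot as it stands. The module is installed in compiled form; this text tells all that it offers.
- The arm moves only by the tool move_arm, never from a script. Its argument "steps" is a list of rows, each a list of 4 numbers: the shift along the tool's x, y, z in mm, then the turn about the tool's z in rad. In form: [[x, y, z, twist], ...]. A call has 1 to 20 rows; each row is the pose to reach, as a shift and turn from the pose commanded when the call began, along the tool's axes at that moment; what a row does not reach only later rows make up. A row lasts 1/8 s, in which the tool goes at most 62.5 mm and 10.7 degrees, less where a joint would pass 70% of its speed; a pose out of reach is approached as far as the arm can. A call with a gripper value outside its range is refused whole. "grip" is the finger opening in mm, from 0 to 91.8, set as the call begins (left out, the last holds). The fingers move at their own pace and stop on an object; "grip_force" is the grip in N (left out, the last holds). Time passes only in rows, so rows that repeat a pose let the fingers close. It gives the time, the measured TCP pose, the force and the opening at its end, in the units of the state.
- arm.observe(): the state, without advancing time (a new reading comes with each control period).
- arm.get_image(name): name is "scene" or "top"; returns the picture (400x640x3 uint8, red, green, blue); there is no depth.
- arm.camera_info(name): a dict with "mtx" (3x3 intrinsics, pixels), "pose" (4x4, takes a point from camera to world coordinates). Camera axes: x right, y down, z forward; pixel columns grow to the right and rows downward; lengths in m; the calibration is good to about 2 mm. A picture is of the moment at which its call begins. camera_info takes no time and is no camera call.
- arm.sign_off(): hands the job in, once; it reports no verdict.
The state is a dict: "clock": time; "joints": joint angles; "dq": joint speeds; "joint_efforts": joint torques, N m; "position": TCP position; "ee_rot": TCP orientation; "force": force on the tool from outside, world axes, zero at the start; "ft_torque": the same for the moment, N m; "width": opening from 0.0 (shut) to 1.0 (fully open).
Only numpy, scipy, OpenCV 4.12 (cv2) and the standard library are available. Lean on these libraries where they do the work, as an engineer would, in place of code of your own. Each camera call takes 0.05 s, during which the arm holds its last target.

## Working session

There is one attempt and no reset: what is moved stays moved. The work goes in short steps, Python scripts to look and compute and a tool call to move; the robot and the scene stay as the last step left them, time stands still between calls to the robot, and variables do not carry over. Pictures are saved under pics/ and viewed, and the job is handed in when it is done.

Besides the shell and the picture viewer there is one more tool, called after "Emit:" as name([rows], argument=value, ...), one row to a line, values as JSON. move_arm: Moves the arm, as the interface text tells. Its arguments: {"type":"object","properties":{"steps":{"type":"array"},"grip":{"type":"number"},"grip_force":{"type":"number"}},"required":["steps"]}

```bash
mkdir -p pics
python3 - <<'E'
from cell import arm
import cv2
for n in ("scene","top"):
    im=arm.get_image(n); cv2.imwrite(f"pics/{n}0.png",im[:,:,::-1])
    c=arm.camera_info(n); print(n,c["mtx"].round(1).tolist(),c["pose"].round(4).tolist())
o=arm.observe()
for k,v in o.items(): print(k,v)
E
```

```text
scene [[518.7, 0.0, 321.6], [0.0, 518.7, 204.5], [0.0, 0.0, 1.0]] [[0.5846, 0.5004, -0.6386, 1.3555], [0.8113, -0.3615, 0.4594, -0.5732], [-0.001, -0.7867, -0.6173, 0.8655], [0.0, 0.0, 0.0, 1.0]]
top [[419.0, 0.0, 312.4], [0.0, 419.0, 198.7], [0.0, 0.0, 1.0]] [[-0.0687, -0.9702, 0.2322, 0.2816], [-0.9976, 0.0669, -0.0155, -0.0096], [-0.0005, -0.2327, -0.9725, 1.2792], [0.0, 0.0, 0.0, 1.0]]
clock 0.1
joints [ 1.13739556  0.43513801  0.02500257  1.57402059 -0.0116549   1.13395219
 -0.07510226]
dq [-0.00118129  0.00019651  0.00013284 -0.00277276  0.00057051 -0.00180454
 -0.0001636 ]
joint_efforts [ 3.36695135e-03 -6.69126534e+01  9.88273658e-01 -3.15145934e+01
 -6.04859646e-02  3.73471272e-02  8.35010337e-05]
position [ 0.20289977 -0.5909303   0.40402748]
ee_rot [-3.09743066e+00 -5.16846574e-01  4.90337937e-04]
force [-0.28293799  0.04356961 -0.06082153]
ft_torque [-0.02729429  0.05824826  0.00589743]
width 1.000742160828877
```

View pics/scene0.png

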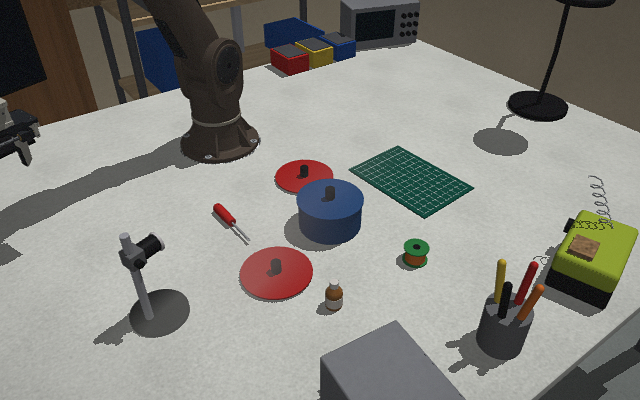

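View pics/top0.png

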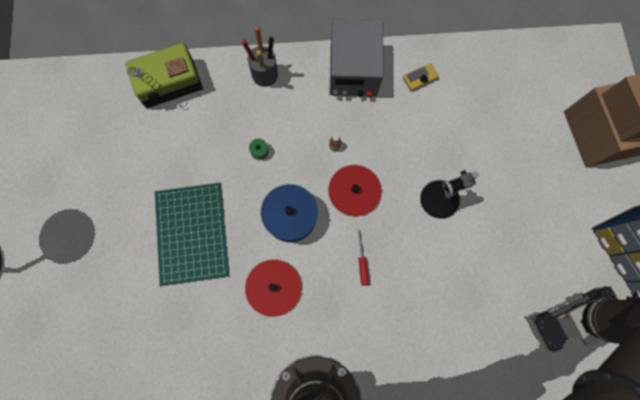

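```bash
cat > h.py <<'E'
import numpy as np, cv2
from scipy.spatial.transform import Rotation as R
from cell import arm
def ray(n,u,v):
    c=arm.camera_info(n);d=c["pose"][:3,:3]@np.linalg.solve(c["mtx"],[u,v,1.]);return c["pose"][:3,3],d/np.linalg.norm(d)
def onz(n,u,v,z):
    o,d=ray(n,u,v);return o+d*(z-o[2])/d[2]
def tri(uv1,uv2):
    (o1,d1),(o2,d2)=ray("scene",*uv1),ray("top",*uv2)
    A=np.stack([d1,-d2],1);s=np.linalg.lstsq(A,o2-o1,rcond=None)[0]
    p,q=o1+s[0]*d1,o2+s[1]*d2;return (p+q)/2,np.linalg.norm(p-q)
def proj(n,p):
    c=arm.camera_info(n);q=c["pose"][:3,:3].T@(np.asarray(p,float)-c["pose"][:3,3]);w=c["mtx"]@q;return w[:2]/w[2]
def crop(im,x,y,w,h,k,f):
    cv2.imwrite(f,cv2.resize(im[y:y+h,x:x+w],None,fx=k,fy=k,interpolation=cv2.INTER_NEAREST))
E
python3 - <<'E'
from h import *
s=cv2.imread("pics/scene0.png");t=cv2.imread("pics/top0.png")
crop(s,95,220,100,75,8,"pics/c1.png");crop(t,410,160,80,60,10,"pics/c2.png")
# blue lid, mat in top
hsv=cv2.cvtColor(t,cv2.COLOR_BGR2HSV)
m=cv2.inRange(hsv,(100,110,40),(125,255,255));m[:, :230]=0;m[:,350:]=0
cs,_=cv2.findContours(m,cv2.RETR_EXTERNAL,cv2.CHAIN_APPROX_NONE);c=max(cs,key=cv2.contourArea)
print("blue",cv2.fitEllipse(c),cv2.boundingRect(c))
m=cv2.inRange(hsv,(70,60,30),(95,255,255));m[:,235:]=0
cs,_=cv2.findContours(m,cv2.RETR_EXTERNAL,cv2.CHAIN_APPROX_NONE);c=max(cs,key=cv2.contourArea)
r=cv2.minAreaRect(c);b=cv2.boxPoints(r);print("mat",r)
W=np.array([onz("top",*p,.003) for p in b]);print(W.round(4),W.mean(0),np.linalg.norm(W-np.roll(W,1,0),axis=1))
hsv=cv2.cvtColor(s,cv2.COLOR_BGR2HSV)
m=cv2.inRange(hsv,(70,60,30),(95,255,255))
cs,_=cv2.findContours(m,cv2.RETR_EXTERNAL,cv2.CHAIN_APPROX_NONE);c=max(cs,key=cv2.contourArea)
a=cv2.approxPolyDP(c,8,True).reshape(-1,2);W=np.array([onz("scene",*p,.003) for p in a]);print("mat scene",a.tolist(),W.round(4),W.mean(0))
crop(s,285,165,100,80,8,"pics/c3.png");crop(t,250,170,80,80,7,"pics/c4.png")
E
```

```text
blue ((289.2622375488281, 212.591064453125), (54.28110122680664, 55.00033950805664), 142.34202575683594) (262, 185, 55, 56)
mat ((190.0557861328125, 233.90225219726562), (95.517333984375, 69.09333038330078), 84.70991516113281)
[[0.6508 0.4742 0.003 ]
 [0.6567 0.2577 0.003 ]
 [0.3589 0.2366 0.003 ]
 [0.3543 0.442  0.003 ]] [0.50518888 0.35262125 0.003     ] [0.29821899 0.216606   0.29853006 0.2054334 ]
mat scene [[349, 169], [424, 218], [473, 188], [399, 146]] [[0.3729 0.2335 0.003 ]
 [0.6657 0.2517 0.003 ]
 [0.6511 0.4569 0.003 ]
 [0.364  0.4403 0.003 ]] [0.51344021 0.34559493 0.003     ]
```

View pics/c1.png

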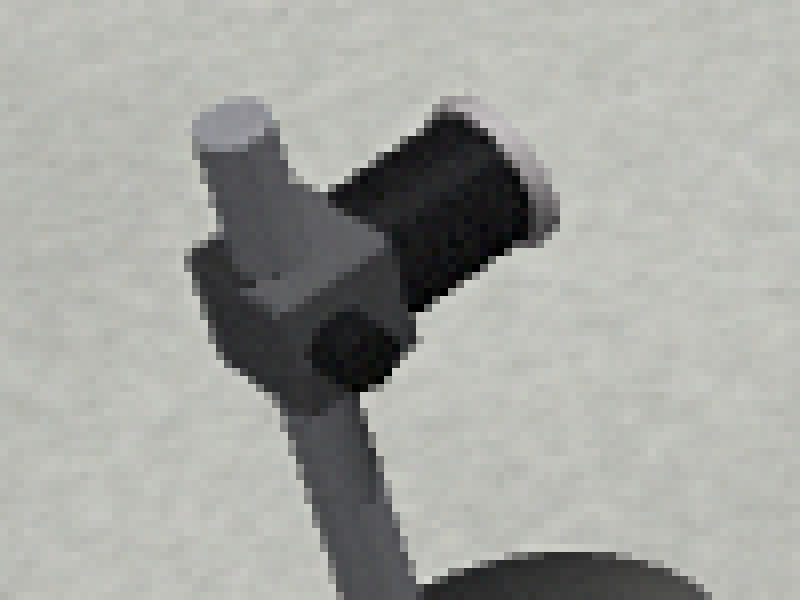

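View pics/c2.png

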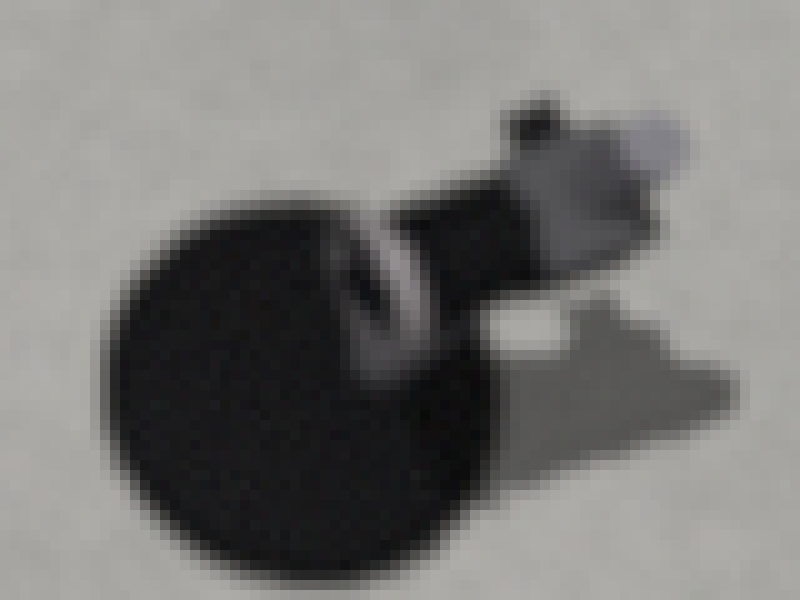

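View pics/c3.png

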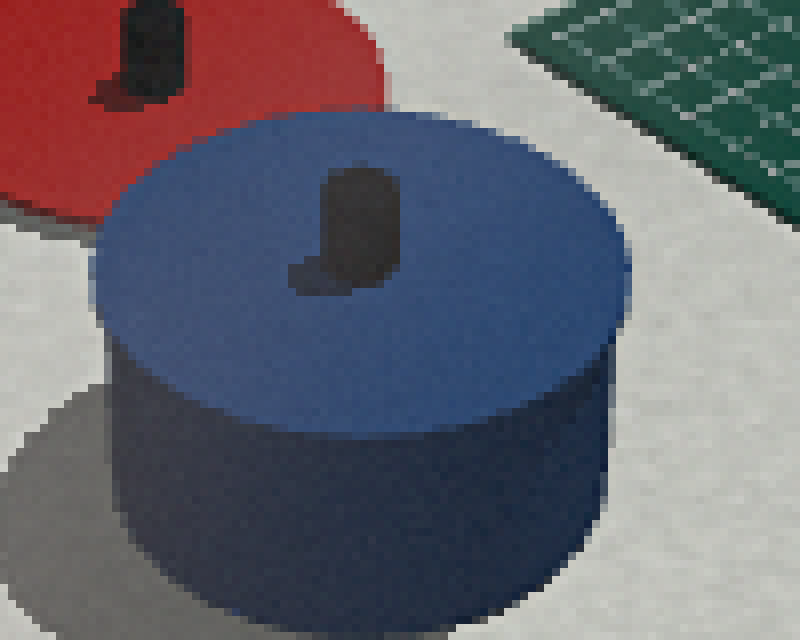

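View pics/c4.png

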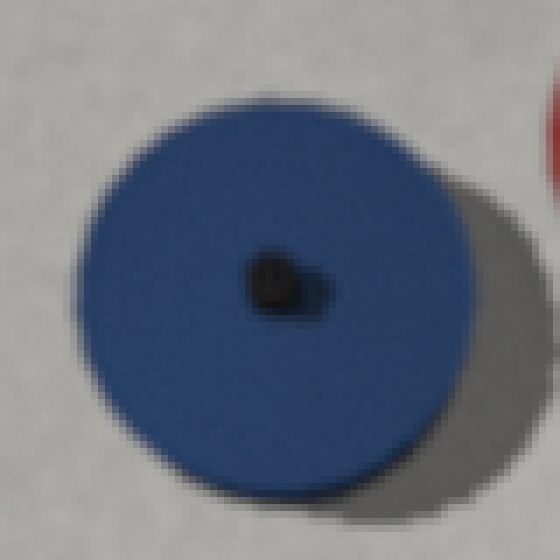

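```bash
cat > m1.py <<'E'
from h import *
I={"scene":cv2.imread("pics/scene0.png"),"top":cv2.imread("pics/top0.png")}
def big(m):
    cs,_=cv2.findContours(m,cv2.RETR_EXTERNAL,cv2.CHAIN_APPROX_NONE);return max(cs,key=cv2.contourArea)
def wpts(n,c,z): return np.array([onz(n,*p,z)[:2] for p in c.reshape(-1,2)])
for n in I:
    hsv=cv2.cvtColor(I[n],cv2.COLOR_BGR2HSV)
    m=cv2.inRange(hsv,(70,60,45),(95,255,255))
    if n=="top": m[:,235:]=0
    m=cv2.morphologyEx(m,cv2.MORPH_CLOSE,np.ones((5,5)))
    w=wpts(n,big(m),.003); r=cv2.minAreaRect((w*1000).astype(np.float32));print(n,"mat",r)
    m=cv2.inRange(hsv,(100,100,75 if n=="top" else 85),(125,255,255))
    if n=="top": m[:,:230]=0;m[:,350:]=0
    else: m[:,:280]=0;m[:,380:]=0;m[:165]=0
    m=cv2.morphologyEx(m,cv2.MORPH_CLOSE,np.ones((9,9)))
    c=big(m);w=wpts(n,c,.086)*1000;print(n,"lid",cv2.minEnclosingCircle(w.astype(np.float32)),cv2.fitEllipse(w.astype(np.float32)),cv2.contourArea(c))
    g=cv2.cvtColor(I[n],cv2.COLOR_BGR2GRAY)
    m=cv2.inRange(g,0,58)
    if n=="top": m[:,:415]=0;m[:,470:]=0;m[:170]=0;m[225:]=0
    else: m[:,:120]=0;m[:,200:]=0;m[:285]=0;m[345:]=0
    cv2.imwrite(f"pics/foot_{n}.png",m)
    h=cv2.convexHull(big(m)); w=wpts(n,big(m),.014)*1000
    print(n,"foot",cv2.fitEllipse(w.astype(np.float32)),cv2.minEnclosingCircle(w.astype(np.float32)))
    print(np.percentile(g[300:325,140:180] if n=="scene" else g[195:205,430:440],[5,50,95]))
print("posttop",tri((124.5,235.3),(475.5,174.5)))
print("lens",tri((157.1,241.2),(448,189.8)))
crop(I["scene"],120,285,80,60,10,"pics/c5.png")
print("knob",tri((330,165+180/8),(288.9,210.4)))
E
python3 m1.py
```

```text
scene mat ((512.2451782226562, 345.6128234863281), (296.6721496582031, 212.21343994140625), 4.463430881500244)
scene lid ((538.78271484375, 39.45846176147461), 83.31681823730469) ((539.3102416992188, 38.9627685546875), (161.93972778320312, 163.6855926513672), 130.65414428710938) 2069.5
scene foot ((546.1441040039062, -471.5785217285156), (26.14792251586914, 63.492008209228516), 64.13348388671875) ((545.0194091796875, -470.88348388671875), 35.40178298950195)
[57.   78.   94.05]
top mat ((505.520263671875, 350.0786437988281), (291.40765380859375, 205.67686462402344), 4.0605244636535645)
top lid ((532.0368041992188, 41.29685974121094), 81.63780975341797) ((532.1150512695312, 41.1969108581543), (159.1127166748047, 160.87429809570312), 118.86876678466797) 2330.0
top foot ((558.998291015625, -429.543212890625), (109.35026550292969, 142.7502899169922), 33.13840866088867) ((568.35302734375, -438.60919189453125), 77.24536895751953)
[21. 24. 27.]
posttop (array([ 0.56631574, -0.45144203,  0.23612051]), np.float64(0.0029730022127662))
lens (array([ 0.54531581, -0.39440821,  0.17591236]), np.float64(0.005325519744132519))
knob (array([0.53184718, 0.04250409, 0.11137592]), np.float64(0.0038397475261219617))
```

View pics/c5.png

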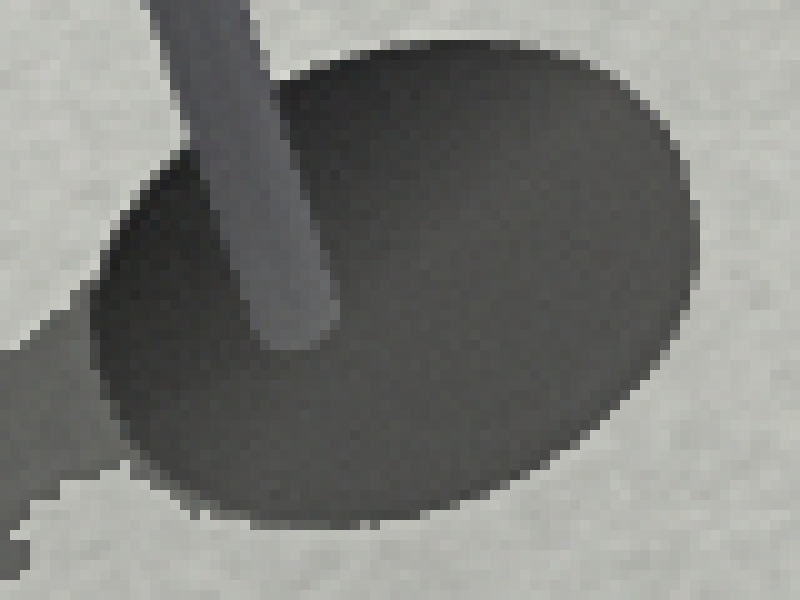

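```bash
cat >> h.py <<'E'
def delta(target,yaw=None):
    """tool-axis shift (mm) to bring TCP to target"""
    o=arm.observe();M=R.from_rotvec(o["ee_rot"]).as_matrix()
    return (M.T@(np.asarray(target)-o["position"])*1000).round(1)
def axes():
    return R.from_rotvec(arm.observe()["ee_rot"]).as_matrix()
E
python3 - <<'E'
from h import *
print(axes().round(3)); print(delta([0.5355,0.040,0.36]))
E
```

```text
[[ 0.946  0.325 -0.001]
 [ 0.325 -0.946  0.001]
 [-0.    -0.001 -1.   ]]
[ 519.4 -488.7   44.7]
```

Emit:
move_arm([
  [519, -489, 0, 0],
  [519, -489, 0, 0],
  [519, -489, 0, 0],
  [519, -489, 0, 0],
  [519, -489, 0, 0],
  [519, -489, 0, 0],
  [519, -489, 0, 0],
  [519, -489, 0, 0],
  [519, -489, 0, 0],
  [519, -489, 0, 0],
  [519, -489, 0, 0],
  [519, -489, 0, 0],
  [519, -489, 0, 0],
  [519, -489, 0, 0],
  [519, -489, 0, 0],
  [519, -489, 0, 0],
], grip=60)

```text
clock: 2.1
position: [0.5348, 0.0389, 0.4048]
ee_rot: [3.099, 0.514, 0.0]
force: [0.6, 0.7, -0.3]
width: 0.652
```

Run:
```python
from h import *
o=arm.observe();print(o["clock"],o["position"],o["joints"].round(2),o["width"]);print(axes().round(3))
for n in ("scene","top"):
    im=arm.get_image(n)[:,:,::-1].copy(); cv2.imwrite(f"pics/{n}1.png",im)
    print(proj(n,o["position"]+axes()@[0,0,.178]))
s=cv2.imread("pics/scene1.png");t=cv2.imread("pics/top1.png")
crop(s,250,60,160,160,4,"pics/d1.png");crop(t,230,130,120,120,5,"pics/d2.png")
```

```text
2.1 [0.53483547 0.0388947  0.40482546] [ 0.11  0.32 -0.36  1.77  0.13  1.08 -1.54] 0.651863107497791
[[ 0.946  0.323  0.   ]
 [ 0.323 -0.946 -0.   ]
 [-0.     0.    -1.   ]]
[329.13741549 148.52759611]
[287.12718431 199.62435503]
```

View pics/d1.png

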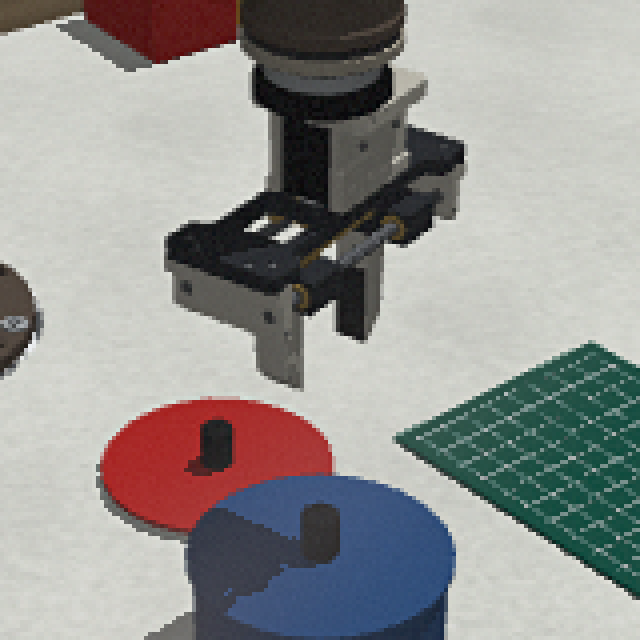

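View pics/d2.png

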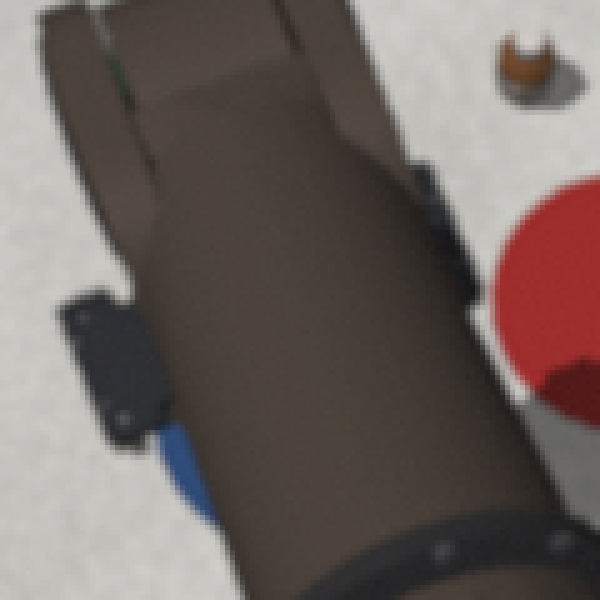

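Emit:
move_arm([
  [0, 0, 80, 0],
  [0, 0, 80, 0],
  [0, 0, 80, 0],
  [0, 0, 80, 0],
], grip=50)

```text
clock: 2.7
position: [0.5355, 0.04, 0.3258]
ee_rot: [3.099, 0.517, 0.003]
force: [0.1, 0.4, -0.2]
width: 0.549
```

Run:
```python
from h import *
o=arm.observe();print(o["clock"],o["position"],o["width"])
n="scene"
im=arm.get_image(n)[:,:,::-1].copy(); cv2.imwrite(f"pics/{n}2.png",im)
T=o["position"];M=axes();w=o["width"]*.092/2
for q in ([0,0,.178],[0,w,.178],[0,-w,.178],[.0095,w,.178],[.0095,-w,.178],[.0095,w+.019,.178],[-.0095,w,.178],[-.0095,-w,.178]): print(q,((proj(n,T+M@q)-[290,135])*8).round(0))
crop(im,290,135,90,75,8,"pics/d3.png")
```

```text
2.7 [0.53554908 0.03996076 0.32581254] 0.549482327289767
[0, 0, 0.178] [316. 333.]
[0, 0.02527618705532928, 0.178] [268. 373.]
[0, -0.02527618705532928, 0.178] [363. 294.]
[0.0095, 0.02527618705532928, 0.178] [294. 383.]
[0.0095, -0.02527618705532928, 0.178] [389. 304.]
[0.0095, 0.04427618705532928, 0.178] [257. 414.]
[-0.0095, 0.02527618705532928, 0.178] [242. 362.]
[-0.0095, -0.02527618705532928, 0.178] [338. 284.]
```

View pics/d3.png

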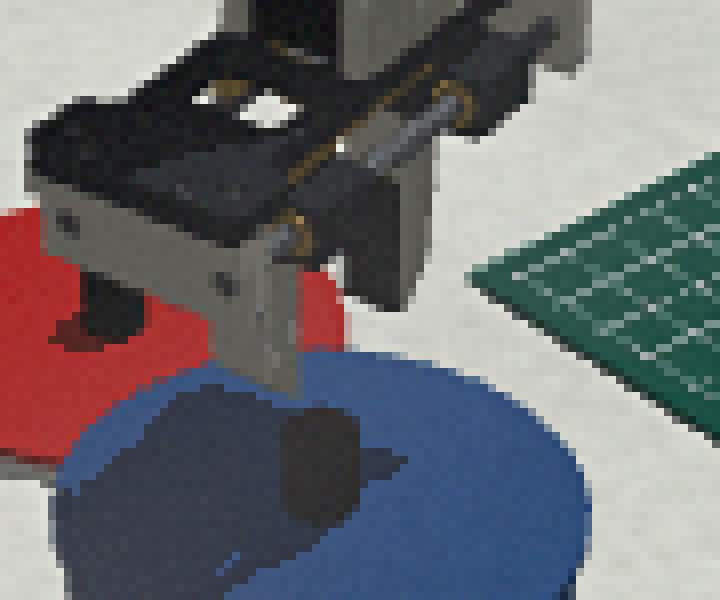

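Run:
```python
from h import *
print(onz("scene",328.8,187.8,.116)); 
for a in ((.537,.039),(.536,.040)): print(delta([*a,.269]))
```

```text
[0.53684104 0.03746703 0.116     ]
[ 0.9  1.4 57. ]
[ 0.3  0.1 57. ]
```

Emit:
move_arm([
  [1, 2, 20, 0],
  [1, 2, 40, 0],
  [1, 2, 57, 0],
  [1, 2, 57, 0],
  [1, 2, 57, 0],
])

```text
clock: 3.38
position: [0.537, 0.0385, 0.2685]
ee_rot: [3.099, 0.517, 0.002]
force: [-0.0, -0.3, 0.6]
width: 0.543
```

Emit:
move_arm([
  [0, 0, 0, 0],
  [0, 0, 0, 0],
  [0, 0, 0, 0],
  [0, 0, 0, 0],
  [0, 0, 0, 0],
  [0, 0, 0, 0],
], grip=10, grip_force=25)

```text
clock: 4.12
position: [0.5367, 0.0387, 0.2681]
ee_rot: [-3.098, -0.518, -0.001]
force: [-2.5, 2.5, 5.8]
width: 0.25
```

Run:
```python
from h import *
o=arm.observe();print(o["clock"],o["position"],o["width"]*92,o["force"])
n="scene"
im=arm.get_image(n)[:,:,::-1].copy(); cv2.imwrite(f"pics/{n}3.png",im)
crop(im,290,135,90,75,8,"pics/d4.png")
```

```text
4.125 [0.53671742 0.03872614 0.26805992] 23.02329220740019 [-2.50232871  2.54939819  5.78961278]
```

View pics/d4.png

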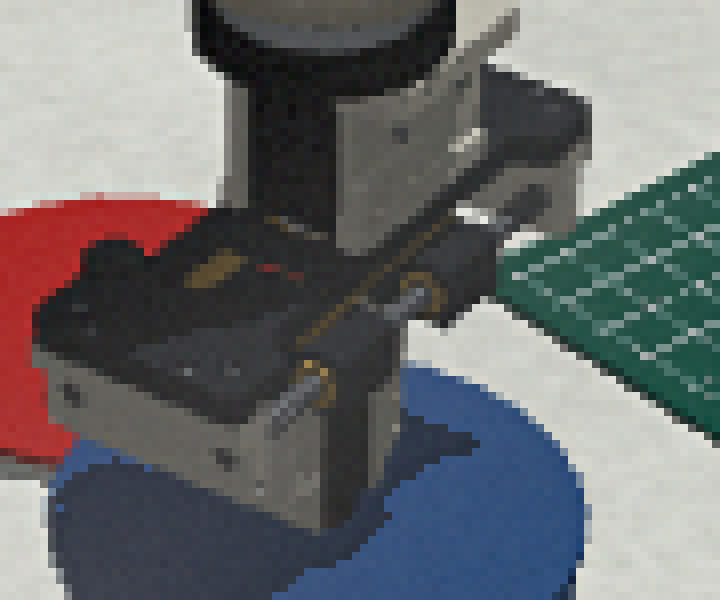

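Emit:
move_arm([
  [0, 0, -5, 0],
  [0, 0, -10, 0],
  [0, 0, -25, 0],
  [0, 0, -45, 0],
  [0, 0, -60, 0],
  [0, 0, -60, 0],
])

```text
clock: 4.92
position: [0.5371, 0.0384, 0.3292]
ee_rot: [3.098, 0.517, 0.004]
force: [0.7, -0.8, -2.0]
width: 0.254
```

Run:
```python
from h import *
o=arm.observe();print(o["clock"],o["position"],o["width"]*92,o["force"],o["ft_torque"])
print(delta([.510,.346,.328]),delta([.510,.346,.196]))
for n in ("scene","top"):
    im=arm.get_image(n)[:,:,::-1].copy(); cv2.imwrite(f"pics/{n}4.png",im)
```

```text
4.925 [0.53708604 0.03837597 0.32920126] 23.342648496036997 [ 0.66587777 -0.79660239 -1.96891633] [ 0.01453076 -0.01630442 -0.01492047]
[  74.2 -299.8    1.2] [  73.9 -299.9  133.2]
```

View pics/scene4.png

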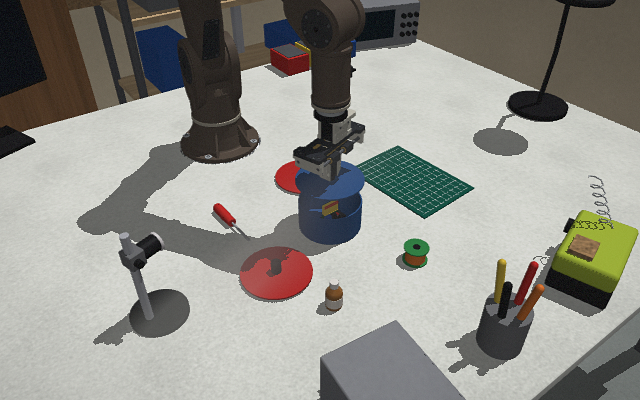

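Emit:
move_arm([
  [18, -75, -10, 0],
  [37, -150, -10, 0],
  [56, -225, 0, 0],
  [74, -300, 0, 0],
  [74, -300, 40, 0],
  [74, -300, 80, 0],
  [74, -300, 112, 0],
  [74, -300, 112, 0],
  [74, -300, 112, 0],
])

```text
clock: 6.15
position: [0.5096, 0.3462, 0.2165]
ee_rot: [-3.098, -0.516, -0.001]
force: [1.6, -0.1, -1.6]
width: 0.254
```

Run:
```python
from h import *
o=arm.observe();print(o["clock"],o["position"],o["width"]*92,o["force"],o["ft_torque"]); print(axes().round(4))
for n in ("scene","top"):
    im=arm.get_image(n)[:,:,::-1].copy(); cv2.imwrite(f"pics/{n}5.png",im)
    if n=="scene":crop(im,320,110,180,130,4,"pics/e1.png"); crop(im,280,160,100,75,8,"pics/e3.png")
    else: crop(im,140,140,200,160,4,"pics/e2.png"); crop(im,250,170,80,80,7,"pics/e4.png")
```

```text
6.15 [0.50962595 0.34618971 0.21650317] 23.348989321540017 [ 1.60766631 -0.09548594 -1.64440117] [ 0.05180579 -0.07203868 -0.02338799]
[[ 9.459e-01  3.244e-01  5.000e-04]
 [ 3.244e-01 -9.459e-01  5.000e-04]
 [ 6.000e-04 -3.000e-04 -1.000e+00]]
```

View pics/e1.png

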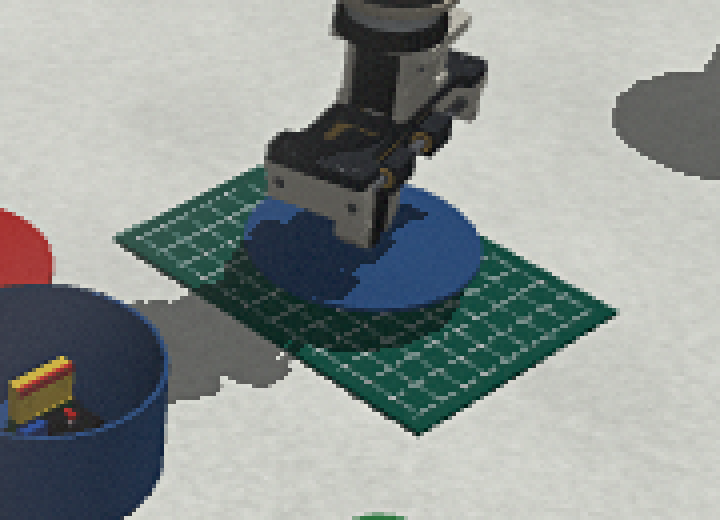

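View pics/e2.png

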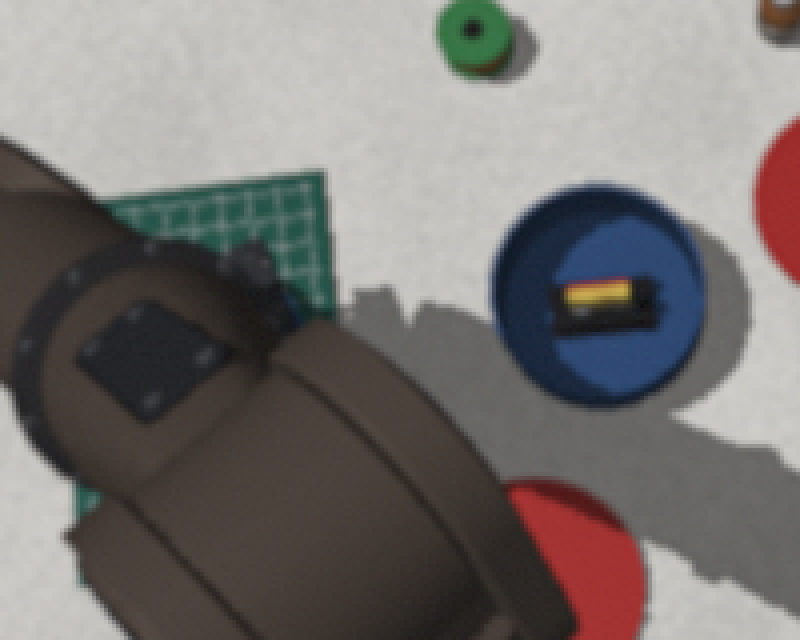

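View pics/e3.png

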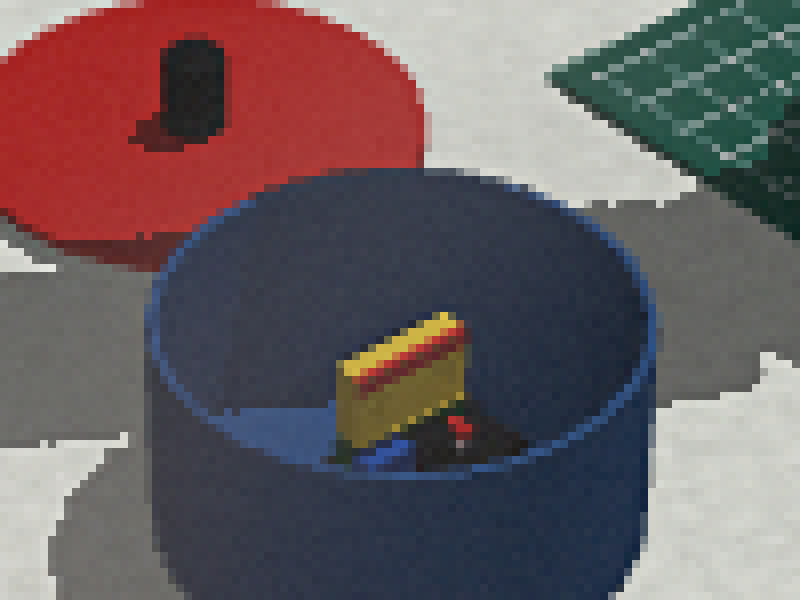

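View pics/e4.png

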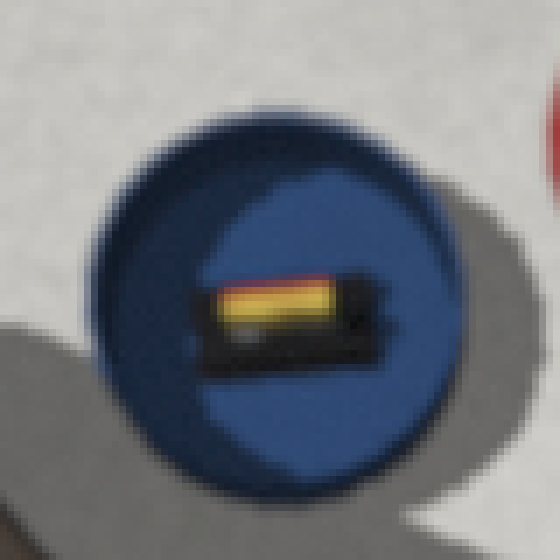

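Emit:
move_arm([
  [0, 0, 8, 0],
  [0, 0, 15, 0],
  [0, 0, 19, 0],
  [0, 0, 20, 0],
  [0, 0, 21, 0],
  [0, 0, 21, 0],
])

```text
clock: 7.0
position: [0.5091, 0.346, 0.1951]
ee_rot: [3.098, 0.517, -0.0]
force: [-2.8, -1.5, 3.9]
width: 0.253
```

Run:
```python
from h import *
o=arm.observe();print(o["clock"],o["position"],o["width"]*92,o["force"])
```

```text
7.0 [0.50913532 0.3460418  0.19508643] 23.297337070273112 [-2.76075629 -1.49028266  3.90755643]
```

Touching down (+4 N). Open and rise.

Emit:
move_arm([
  [0, 0, 0, 0],
  [0, 0, 0, 0],
  [0, 0, 0, 0],
  [0, 0, 0, 0],
  [0, 0, -30, 0],
  [0, 0, -80, 0],
  [0, 0, -130, 0],
  [0, 0, -160, 0],
], grip=50)

```text
clock: 8.0
position: [0.5094, 0.3464, 0.3576]
ee_rot: [-3.097, -0.517, -0.004]
force: [-0.2, 0.7, -0.3]
width: 0.546
```

Run:
```python
from h import *
o=arm.observe();print(o["clock"],o["position"],o["width"]*92,o["force"],o["joints"].round(2))
print(delta([.30,.0,.355]))
for n in ("scene","top"):
    im=arm.get_image(n)[:,:,::-1].copy(); cv2.imwrite(f"pics/{n}6.png",im)
```

```text
8.0 [0.50941084 0.34644521 0.35757118] 50.22162995034704 [-0.17640881  0.6969006  -0.26472106] [-0.41  0.49 -0.39  1.63  0.21  1.05 -2.11]
[-310.6  259.7    1.4]
```

View pics/scene6.png

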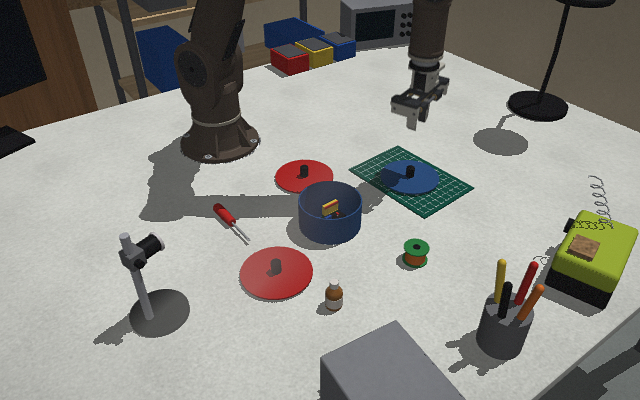

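Run:
```python
from h import *
def wp(n,c,z): return np.array([onz(n,*p,z)[:2] for p in np.asarray(c).reshape(-1,2)])*1000
for n in ("scene","top"):
    im=cv2.imread(f"pics/{n}6.png")
    if n=="scene":crop(im,340,135,140,90,5,"pics/f1.png"); crop(im,300,175,60,45,13,"pics/f3.png")
    else: crop(im,140,140,150,150,4,"pics/f2.png"); crop(im,270,195,50,40,15,"pics/f4.png")
    hsv=cv2.cvtColor(im,cv2.COLOR_BGR2HSV)
    m=cv2.inRange(hsv,(12,90,60),(35,255,255))
    r=(slice(190,225),slice(310,350)) if n=="scene" else (slice(195,235),slice(270,310))
    k=np.zeros_like(m);k[r]=m[r]
    cs,_=cv2.findContours(k,cv2.RETR_EXTERNAL,cv2.CHAIN_APPROX_NONE);c=max(cs,key=cv2.contourArea)
    print(n,"yellow",cv2.minAreaRect(c),cv2.contourArea(c),cv2.minAreaRect(wp(n,c,.07).astype(np.float32)))
    m=cv2.inRange(hsv,(100,100,30),(125,255,255)); k=np.zeros_like(m)
    if n=="scene": k[140:210,375:450]=m[140:210,375:450]
    else: k[180:290,150:235]=m[180:290,150:235]
    k=cv2.morphologyEx(k,cv2.MORPH_CLOSE,np.ones((9,9)))
    cs,_=cv2.findContours(k,cv2.RETR_EXTERNAL,cv2.CHAIN_APPROX_NONE);c=max(cs,key=cv2.contourArea)
    print(n,"lid",cv2.fitEllipse(wp(n,c,.013).astype(np.float32)))
b=wp("scene",np.array([[340,362],[445,314],[465,328]])/8+[279.5,159.5],.07);print(b,np.degrees(np.arctan2(*(b[1]-b[0])[::-1])),np.linalg.norm(b[1]-b[0]))
b=wp("top",np.array([[218,283],[332,274]])/7+[249.5,169.5],.07);print(b,np.degrees(np.arctan2(*(b[0]-b[1])[::-1])))
```

```text
scene yellow ((329.4000244140625, 207.30001831054688), (10.733125686645508, 18.335756301879883), 63.43495178222656) 110.0 ((552.67138671875, 29.460988998413086), (37.00769805908203, 61.681488037109375), 3.139789581298828)
scene lid ((513.3800659179688, 341.632080078125), (163.54527282714844, 167.61099243164062), 35.89297866821289)
top yellow ((289.04876708984375, 213.43902587890625), (5.300714015960693, 16.343868255615234), 83.6598129272461) 65.0 ((530.5071411132812, 42.703372955322266), (15.925102233886719, 47.995723724365234), 2.536715030670166)
top lid ((532.9315795898438, 289.2619934082031), (37.49920654296875, 120.91771697998047), 114.30065155029297)
[[533.92720214  19.0772373 ]
 [533.44544471  60.20580315]
 [542.88437789  60.95192145]] 90.67110059277918 41.13138727039923
[[542.73924877  66.85819402]
 [543.30365325  18.71704071]] 90.67170207697912
```

View pics/f3.png

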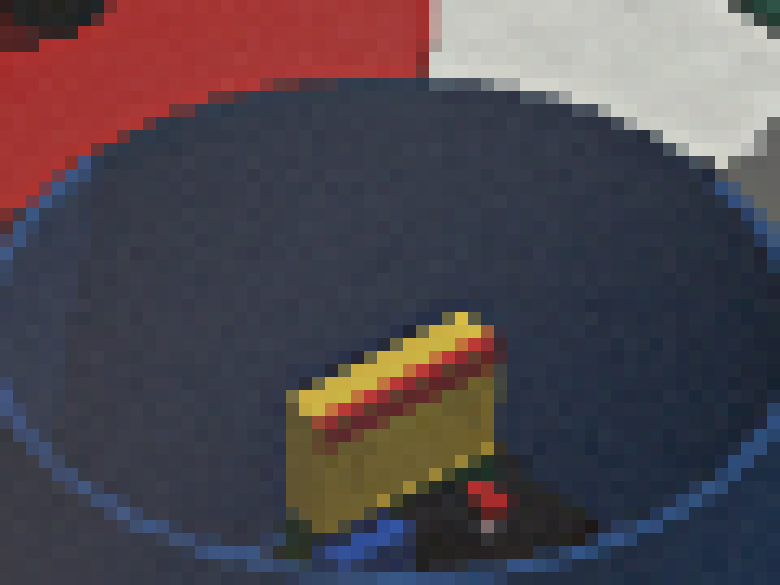

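View pics/f4.png

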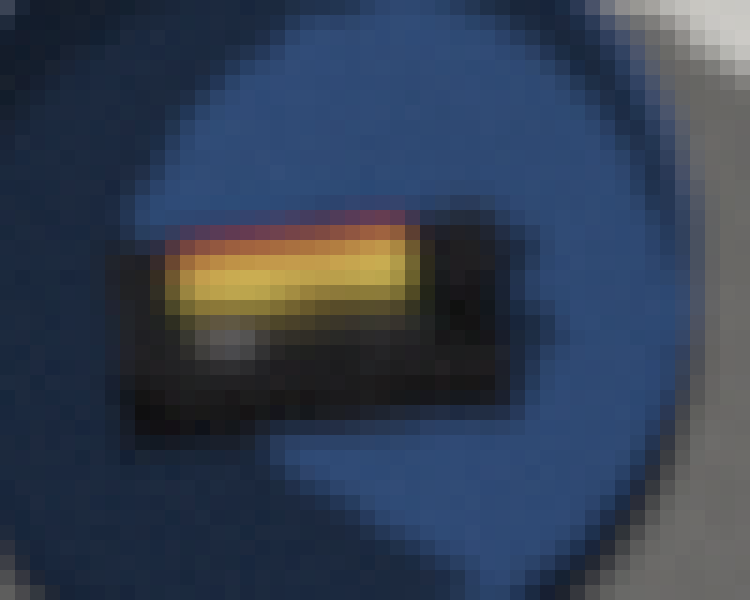

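View pics/f1.png

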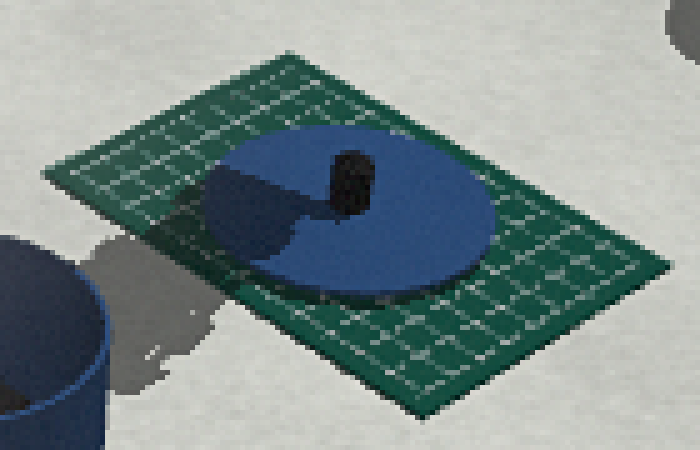

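View pics/f2.png

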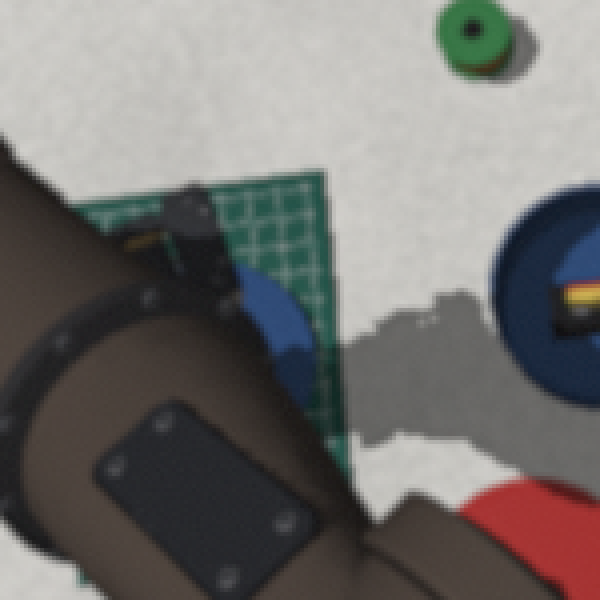

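Run:
```python
from h import *
M=axes();print(np.degrees(np.arctan2(M[1,1],M[0,1])),delta([.5365,.0393,.30]))
```

```text
-71.05882303517313 [-75.1 299.7  57.7]
```

Emit:
move_arm([
  [-19, 75, 0, -0.15],
  [-38, 150, 0, -0.3],
  [-56, 225, 0, -0.5],
  [-75, 300, 0, -0.68],
  [-75, 300, 20, -0.86],
  [-75, 300, 40, -1.04],
  [-75, 300, 57, -1.2],
  [-75, 300, 57, -1.253],
  [-75, 300, 57, -1.253],
  [-75, 300, 57, -1.253],
], grip=40)

```text
clock: 9.35
position: [0.5357, 0.0381, 0.2976]
ee_rot: [-2.208, -2.234, 0.0]
force: [-1.1, 0.9, 0.9]
width: 0.434
```

Run:
```python
from h import *
o=arm.observe();print(o["clock"],o["position"],o["width"]*92,o["force"],o["joints"].round(2))
M=axes();print(np.degrees(np.arctan2(M[1,1],M[0,1])),delta([.5365,.0393,.224]))
T=o["position"];w=o["width"]*.092/2
for n in ("scene","top"):
    im=arm.get_image(n)[:,:,::-1].copy(); cv2.imwrite(f"pics/{n}7.png",im)
    if n=="scene":
        crop(im,285,145,90,75,8,"pics/g1.png")
        for q in ([.0095,w,.178],[-.0095,w,.178],[.0095,-w,.178],[-.0095,-w,.178]): print(((proj(n,T+M@q)-[284.5,144.5])*8).round(0))
    else: crop(im,130,160,160,140,4,"pics/g2.png")
```

```text
9.35 [0.5356922  0.03808397 0.29761142] 39.891575069144814 [-1.09376867  0.86776189  0.9009545 ] [ 0.29  0.49 -0.63  1.88  0.37  0.89 -0.5 ]
0.6749835491052281 [ 1.2  0.8 73.6]
[419. 355.]
[369. 377.]
[339. 293.]
[290. 314.]
```

View pics/g1.png

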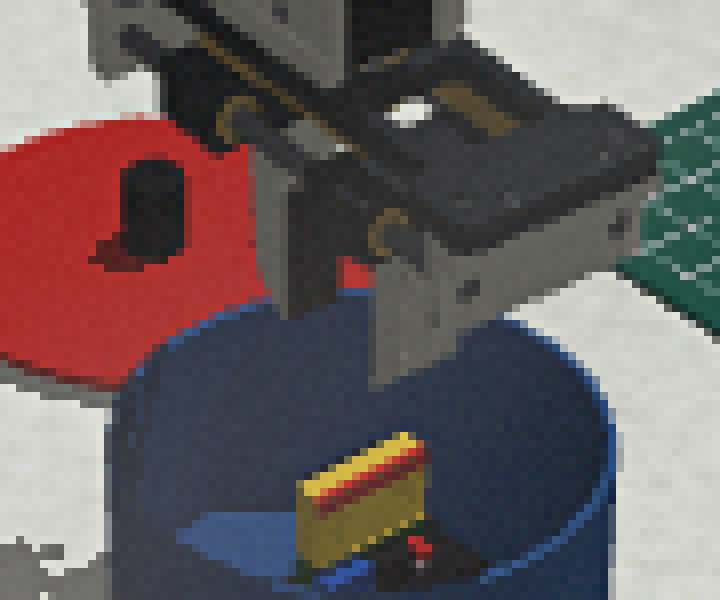

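View pics/g2.png

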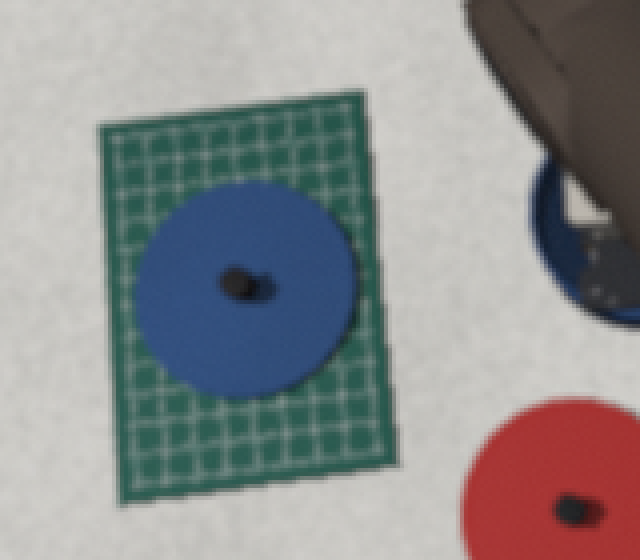

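Run:
```python
from h import *
def wp(n,c,z): return np.array([onz(n,*p,z)[:2] for p in np.asarray(c).reshape(-1,2)])*1000
for n,f in (("top","top7"),("scene","scene7")):
    im=cv2.imread(f"pics/{f}.png");hsv=cv2.cvtColor(im,cv2.COLOR_BGR2HSV)
    r=(slice(170,300),slice(145,240)) if n=="top" else (slice(140,225),slice(345,480))
    def c(m,kk):
        k=np.zeros_like(m);k[r]=m[r];k=cv2.morphologyEx(k,cv2.MORPH_CLOSE,np.ones((kk,kk)))
        cs,_=cv2.findContours(k,cv2.RETR_EXTERNAL,cv2.CHAIN_APPROX_NONE);return max(cs,key=cv2.contourArea)
    lid=c(cv2.inRange(hsv,(100,100,40),(125,255,255)),9)
    print(n,cv2.fitEllipse(wp(n,lid,.013).astype(np.float32)))
    for lo in (30,45,60): print(cv2.minAreaRect(wp(n,c(cv2.inRange(hsv,(65,60,lo),(98,255,255)),5),.003).astype(np.float32)))
```

```text
top ((506.2687683105469, 346.3697509765625), (165.64158630371094, 167.28221130371094), 158.90834045410156)
((505.520263671875, 350.0786437988281), (291.40765380859375, 205.67686462402344), 4.0605244636535645)
((505.520263671875, 350.0786437988281), (291.40765380859375, 205.67686462402344), 4.0605244636535645)
((505.520263671875, 350.0786437988281), (291.40765380859375, 205.67686462402344), 4.0605244636535645)
scene ((513.2281494140625, 341.42840576171875), (164.3508758544922, 167.53912353515625), 35.10628128051758)
((512.2883911132812, 345.3354187011719), (297.177978515625, 212.0242462158203), 4.149661540985107)
((512.2883911132812, 345.3354187011719), (297.177978515625, 212.0242462158203), 4.149661540985107)
((511.59735107421875, 346.81719970703125), (296.11767578125, 208.9320068359375), 4.075817584991455)
```

Run:
```python
from h import *
print(onz("scene",329.5,201.75,.07),[onz("scene",285+a/8-.5-.2,145+b/8-.5-.75,.07).round(4) for a,b in ((298,484),(408,434),(425,445),(318,493))])
```

```text
[0.53506121 0.0413899  0.07      ] [array([0.5316, 0.0193, 0.07  ]), array([0.5312, 0.0624, 0.07  ]), array([0.5389, 0.0633, 0.07  ]), array([0.5389, 0.0217, 0.07  ])]
```

Emit:
move_arm([
  [2, 0.5, 20, 0],
  [2, 0.5, 40, 0],
  [2, 0.5, 58, 0],
  [2, 0.5, 70, 0],
  [2, 0.5, 73, 0],
  [2, 0.5, 73, 0],
  [2, 0.5, 73, 0],
])

```text
clock: 10.32
position: [0.5365, 0.0401, 0.2253]
ee_rot: [2.207, 2.235, 0.001]
force: [-0.1, -0.5, -0.7]
width: 0.437
```

Emit:
move_arm([
  [0, 0, 0, 0],
  [0, 0, 0, 0],
  [0, 0, 0, 0],
  [0, 0, 0, 0],
  [0, 0, 0, 0],
  [0, 0, 0, 0],
], grip=2, grip_force=20)

```text
clock: 11.08
position: [0.5363, 0.04, 0.2248]
ee_rot: [2.207, 2.236, 0.0]
force: [0.2, -0.5, 1.6]
width: 0.129
```

Run:
```python
from h import *
o=arm.observe();print(o["clock"],o["position"],o["width"]*92,o["force"],o["ft_torque"])
```

```text
11.075 [0.53626516 0.0399868  0.22481851] 11.823651304531829 [ 0.24427737 -0.53271541  1.56119594] [-0.10331605 -0.04141988 -0.02801688]
```

Emit:
move_arm([
  [0, 0, -5, 0],
  [0, 0, -15, 0],
  [0, 0, -40, 0],
  [0, 0, -70, 0],
  [0, 0, -110, 0],
  [0, 0, -150, 0],
  [0, 0, -160, 0],
  [0, 0, -160, 0],
])

```text
clock: 12.08
position: [0.5361, 0.04, 0.3852]
ee_rot: [2.207, 2.235, 0.001]
force: [-1.0, -0.2, -1.3]
width: 0.133
```

Run:
```python
from h import *
o=arm.observe();print(o["clock"],o["position"],o["width"]*92,o["force"],o["joints"].round(2))
for n in ("scene",):
    im=arm.get_image(n)[:,:,::-1].copy(); cv2.imwrite(f"pics/{n}8.png",im)
    crop(im,285,100,100,100,7,"pics/h1.png")
T=o["position"];M=axes()
for q in ([.022,.006,.1468],[-.022,.006,.1468],[.025,.005,.2168],[-.025,.005,.2168]): print(((proj(n,T+M@q)-[284.5,99.5])*7).round(0))
```

```text
12.075 [0.53609862 0.03997515 0.38522966] 12.244800107655479 [-0.98280504 -0.16337709 -1.2605721 ] [ 0.33  0.4  -0.68  1.77  0.28  1.07 -0.43]
[382. 300.]
[275. 343.]
[382. 472.]
[265. 522.]
```

View pics/h1.png

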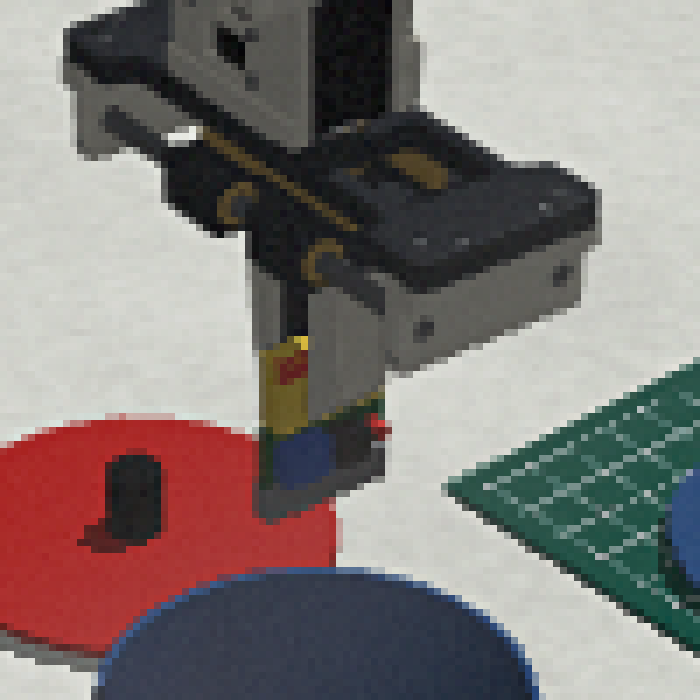

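```bash
cat > m2.py <<'E'
from h import *
I={"scene":cv2.imread("pics/scene0.png"),"top":cv2.imread("pics/top0.png")}
from scipy.optimize import least_squares
for n in I:
    g=cv2.cvtColor(I[n],cv2.COLOR_BGR2GRAY)
    thr,r=(78,(slice(170,225),slice(412,475))) if n=="top" else (120,(slice(283,345),slice(120,200)))
    m=np.zeros_like(g);m[r]=(g[r]<thr)*255
    cs,_=cv2.findContours(m,cv2.RETR_EXTERNAL,cv2.CHAIN_APPROX_NONE);c=max(cs,key=cv2.contourArea).reshape(-1,2)
    if n=="top": k=~((c[:,0]>438)&(c[:,1]<192))&(c[:,0]<458)   # head and shadow cut away
    else: k=(c[:,0]>150)|((c[:,1]>=332)&(c[:,0]>136)); k&=~((c[:,0]<149)&(c[:,1]<300))
    k&=(c[:,1]>r[0].start)
    c=c[k]
    o=arm.camera_info(n)["pose"][:3,3][:2]
    # pixel-edge correction: contour pixels lie half a pixel inside
    c0=c.mean(0)
    cen=np.array([.56,-.43])
    for _ in range(4):
        P=[]
        for p in c:
            a=onz(n,*p,.014)[:2];b=onz(n,*p,0)[:2]
            t=(o-cen)/np.linalg.norm(o-cen); P.append(b if (b-cen)@t>0 else a)
        P=np.array(P); f=least_squares(lambda x:np.hypot(*(P-x[:2]).T)-x[2],[*cen,.062],loss="soft_l1",f_scale=.001); cen=f.x[:2]
    print(n,f.x.round(4),np.abs(f.fun).max(),len(P))
E
python3 m2.py
```

```text
scene [ 0.5653 -0.4291  0.0597] 0.004388271520855774 108
top [ 0.5573 -0.4255  0.0569] 0.02506409535697343 79
```

```bash
cat > m3.py <<'E'
from h import *
K=lambda p:np.array(p)-.5
bs,bt=np.array([.4,.7]),np.array([-.9,1.6])
for nm,a,b in (("post",(124.6,235.4),(475.5,174.5)),("lens",(157.1,241.2),(448,189.8))):
    print(nm,tri(K(a)-bs,K(b)-bt))
# knob check
print("knob",tri(K((330,165+192/8))-bs,K((288.9,210.4))-bt))
print("knob2",tri(np.array((329.5,188.4))-bs,K((288.9,210.4))-bt))
E
python3 m3.py
```

```text
post (array([ 0.57008334, -0.45192346,  0.24166769]), np.float64(0.001170289783346729))
lens (array([ 0.54916138, -0.39521405,  0.1822951 ]), np.float64(0.0030151363195132317))
knob (array([0.53602651, 0.03913496, 0.11482373]), np.float64(0.00023708174625976483))
knob2 (array([0.5359792 , 0.03914165, 0.1150913 ]), np.float64(0.00019532257333762648))
```

Run:
```python
from h import *
def yaw(n,a,b,z):
    d=onz(n,*b,z)-onz(n,*a,z);return np.degrees(np.arctan2(d[1],d[0])).round(1),np.linalg.norm(d).round(4)
c1=lambda p:(95+p[0]/8-.5,220+p[1]/8-.5)
c2=lambda p:(410+p[0]/10-.5,160+p[1]/10-.5)
for a,b,z in (((440,120),(330,190),.2),((525,240),(412,310),.17),((385,240),(275,305),.203)): print(yaw("scene",c1(a),c1(b),z))
for a,b,z in (((390,215),(510,175),.19),((440,308),(640,265),.18)): print(yaw("top",c2(a),c2(b),z))
# subpixel: barrel edges by line fit on gray
s=cv2.cvtColor(cv2.imread("pics/scene0.png"),cv2.COLOR_BGR2GRAY);s=s.astype(float)
# upper barrel edge: for columns 137..149 find row where gray crosses ~100 from above
up=[];lo=[]
for u in range(138,150):
    col=s[:,u]
    for v in range(228,250):
        if col[v]>110>=col[v+1]: up.append((u,v+(col[v]-110)/(col[v]-col[v+1])));break
for u in range(148,160):
    col=s[:,u]
    for v in range(265,242,-1):
        if col[v]>110>=col[v-1]: lo.append((u,v-(col[v]-110)/(col[v]-col[v-1])));break
for e,z in ((up,.198),(lo,.165)):
    e=np.array(e);k=np.polyfit(e[:,0],e[:,1],1);res=e[:,1]-np.polyval(k,e[:,0]);print(k,res.round(2))
    a=(e[-1,0],np.polyval(k,e[-1,0]));b=(e[0,0],np.polyval(k,e[0,0]));print(yaw("scene",a,b,z))
```

```text
(np.float64(-73.8), np.float64(0.0318))
(np.float64(-76.6), np.float64(0.0323))
(np.float64(-77.4), np.float64(0.029))
(np.float64(-75.3), np.float64(0.0352))
(np.float64(-81.6), np.float64(0.0566))
[ -0.71437509 340.66606276] [ 0.04 -0.28 -0.11  0.14 -0.17  0.07  0.33 -0.04  0.21  0.49 -0.1  -0.58]
(np.float64(-69.5), np.float64(0.0272))
[ -0.69532399 360.80275678] [ 0.19 -0.14  0.04 -0.08 -0.   -0.02  0.01  0.11 -0.22 -0.09  0.18  0.04]
(np.float64(-72.3), np.float64(0.0268))
```

Run:
```python
from h import *
for n,(x,y,w,h) in (("scene",(115,225,60,45)),("top",(438,165,50,40))):
    a=np.mean([arm.get_image(n)[:,:,::-1].astype(float) for _ in range(6)],0)
    np.save(f"avg_{n}.npy",a); a=a.round().astype(np.uint8)
    cv2.imwrite(f"pics/avg_{n}.png",a)
    cr=cv2.resize(a[y:y+h,x:x+w],None,fx=13,fy=13,interpolation=cv2.INTER_CUBIC)
    cr=cv2.convertScaleAbs(cr,alpha=1.4,beta=10)
    cv2.imwrite(f"pics/z_{n}.png",cr)
print(arm.observe()["clock"])
```

```text
12.725
```

View pics/z_scene.png

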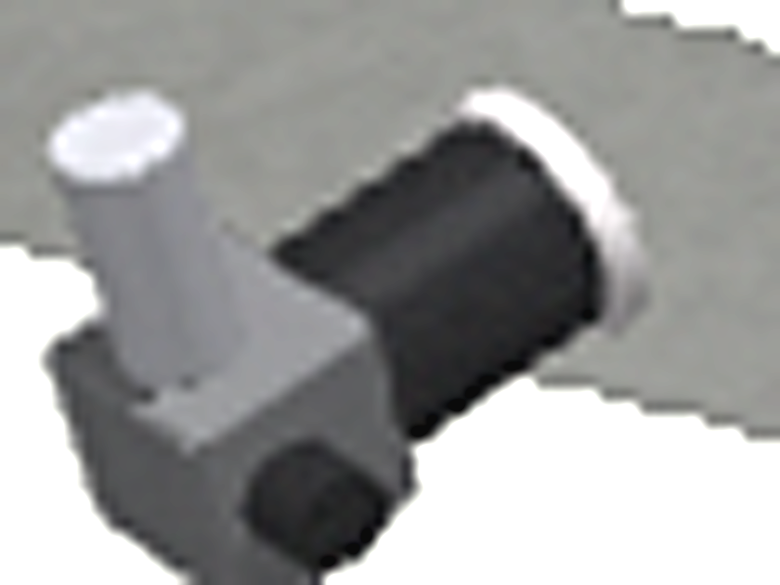

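View pics/z_top.png

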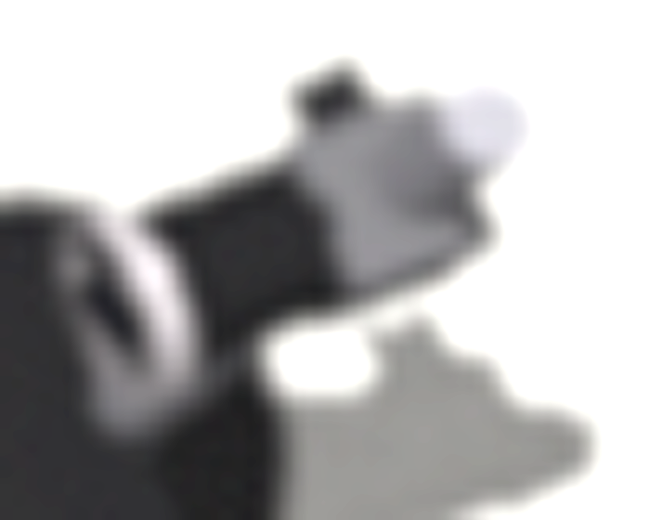

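Run:
```python
from h import *
def yaw(n,a,b,z):
    d=onz(n,*b,z)-onz(n,*a,z);return np.degrees(np.arctan2(d[1],d[0])).round(1),np.linalg.norm(d).round(4)
S=lambda p:(115+(p[0]+.5)/13-.5,225+(p[1]+.5)/13-.5)
T=lambda p:(438+(p[0]+.5)/13-.5,165+(p[1]+.5)/13-.5)
for a,b,z in (((462,122),(278,248),.198),((600,318),(412,440),.165),((368,325),(200,448),.203)): print("S",yaw("scene",S(a),S(b),z))
print("S lat",yaw("scene",S((222,235)),S((368,325)),.203))
for a,b,z in (((150,215),(300,160),.19),((262,335),(400,290),.175)): print("T",yaw("top",T(a),T(b),z))
print("T lat",yaw("top",T((350,288)),T((300,165)),.2))
# edges by subpixel threshold on averaged scene image, barrel vs background
g=np.load("avg_scene.npy").mean(2)
def scan(us,v0,v1,th):
    st=1 if v1>v0 else -1;e=[]
    for u in us:
        for v in range(v0,v1,st):
            if g[v,u]>th>=g[v+st,u]: e.append((u,v+st*(g[v,u]-th)/(g[v,u]-g[v+st,u])));break
    return np.array(e)
for us,v0,v1,z,th in ((range(138,150),229,250,.198,70),(range(148,161),268,244,.165,100)):
    e=scan(us,v0,v1,th);k=np.polyfit(e[:,0],e[:,1],1);print(k[0].round(3),(e[:,1]-np.polyval(k,e[:,0])).round(2),yaw("scene",(e[-1,0],np.polyval(k,e[-1,0])),(e[0,0],np.polyval(k,e[0,0])),z))
# predicted projections of stand points
for yw in (-68,-72,-76):
    y=np.radians(yw);X=np.array([np.cos(y),np.sin(y),0]);Y=np.array([-X[1],X[0],0])
    post=np.array([.5701,-.4519,0]);foot=post-25e-3*X;L=foot-38e-3*X+[0,0,.181]
    t=np.linspace(0,2*np.pi,200)
    ring=L+.021*(np.cos(t)[:,None]*Y+np.sin(t)[:,None]*np.array([0,0,1]))
    for n,bb,(ox,oy) in (("scene",(.4,.7),(115,225)),("top",(-.9,1.6),(438,165))):
        p=np.array([proj(n,q)+bb for q in ring]);q=(p-[ox,oy]+.5)*13
        print(yw,n,"bbox",q.min(0).round(),q.max(0).round(),"lens",((proj(n,L)+bb-[ox,oy]+.5)*13).round())
```

```text
S (np.float64(-71.1), np.float64(0.0341))
S (np.float64(-74.9), np.float64(0.0341))
S (np.float64(-69.4), np.float64(0.0302))
S lat (np.float64(18.3), np.float64(0.0326))
T (np.float64(-73.6), np.float64(0.0343))
T (np.float64(-75.8), np.float64(0.0313))
T lat (np.float64(13.2), np.float64(0.0275))
-0.672 [ 0.16 -0.22 -0.01  0.18 -0.25  0.03  0.21 -0.23  0.06  0.29 -0.21 -0.  ] (np.float64(-71.7), np.float64(0.0263))
-0.309 [ 1.28  0.54  0.43 -0.1  -0.49 -0.83 -1.2  -1.19 -1.08  0.21  0.52  0.81
  1.1 ] (np.float64(-99.2), np.float64(0.0232))
-68 scene bbox [441.  87.] [646. 316.] lens [543. 203.]
-68 top bbox [ 55. 244.] [175. 426.] lens [114. 335.]
-72 scene bbox [468.  96.] [659. 330.] lens [563. 214.]
-72 top bbox [ 51. 222.] [160. 410.] lens [104. 316.]
-76 scene bbox [493. 105.] [670. 345.] lens [581. 226.]
-76 top bbox [ 47. 201.] [146. 393.] lens [ 96. 297.]
```

Run:
```python
from h import *
print(delta([.5132,-.283,.3733]))
```

```text
[-322.7  -27.2   11.4]
```

Emit:
move_arm([
  [-40, -3, 0, 0.15],
  [-80, -7, 0, 0.3],
  [-120, -10, 0, 0.45],
  [-160, -13, 0, 0.6],
  [-200, -17, 0, 0.75],
  [-240, -20, 0, 0.9],
  [-270, -23, 5, 1.02],
  [-295, -25, 8, 1.12],
  [-313, -26, 11, 1.2],
  [-322, -27, 11, 1.26],
  [-322, -27, 11, 1.26],
  [-322, -27, 11, 1.26],
])

```text
clock: 14.22
position: [0.5135, -0.2816, 0.3738]
ee_rot: [-3.1, -0.509, -0.0]
force: [0.1, 0.4, -1.1]
width: 0.13
```

Run:
```python
from h import *
o=arm.observe();print(o["clock"],o["position"],o["width"]*92,o["force"],o["joints"].round(2))
M=axes();print(np.degrees(np.arctan2(M[1,1],M[0,1])),M[:,2])
for n,(x,y,w,h) in (("scene",(110,130,160,130)),("top",(340,130,160,120))):
    a=np.mean([arm.get_image(n)[:,:,::-1].astype(float) for _ in range(5)],0).round().astype(np.uint8)
    cv2.imwrite(f"pics/{n}9.png",a)
    cv2.imwrite(f"pics/i_{n}.png",cv2.convertScaleAbs(cv2.resize(a[y:y+h,x:x+w],None,fx=5,fy=5,interpolation=cv2.INTER_CUBIC),alpha=1.4,beta=10))
```

```text
14.225 [ 0.51353268 -0.28163216  0.3737773 ] 11.981262620736956 [ 0.0779364   0.37942624 -1.11808195] [ 0.63  0.42 -0.3   1.69  0.14  1.05 -0.96]
-71.3336968949927 [ 1.51336007e-04  3.44724720e-04 -9.99999929e-01]
```

View pics/i_scene.png

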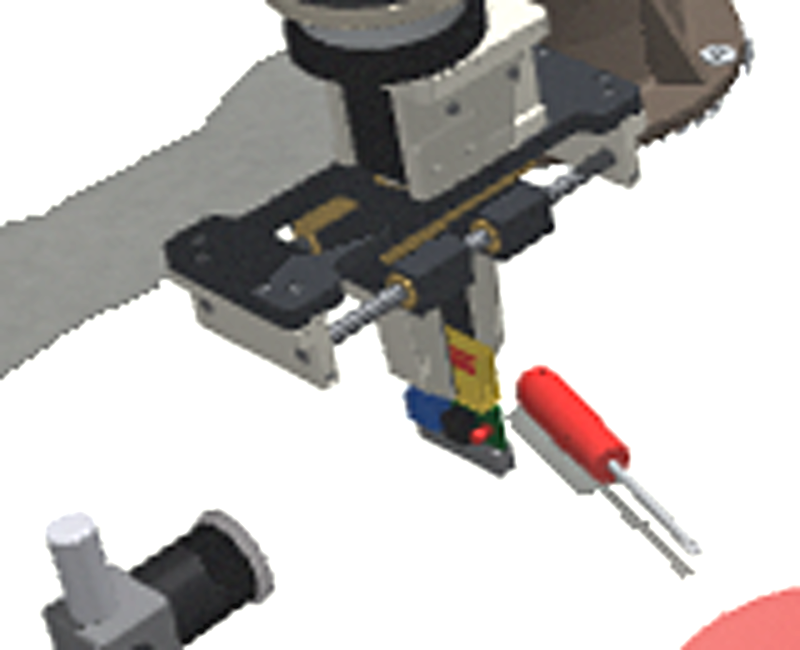

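View pics/i_top.png

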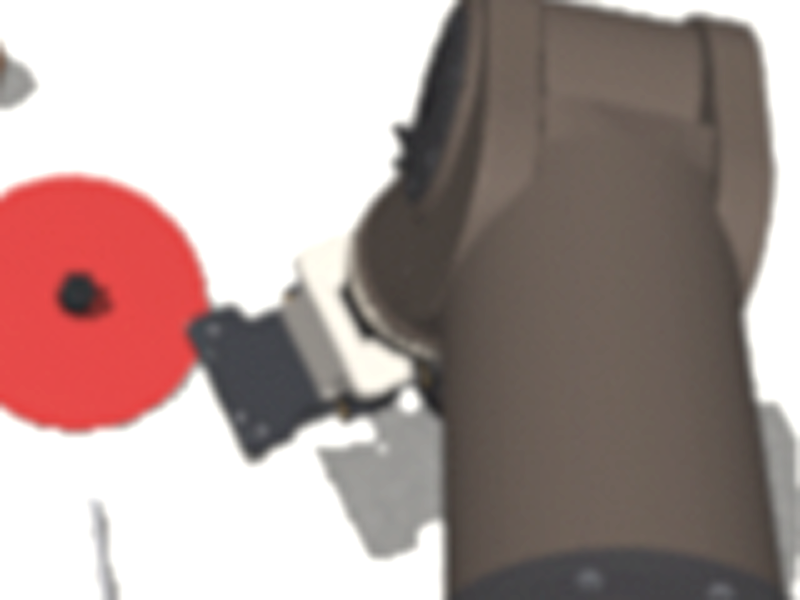

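```bash
cat > m4.py <<'E'
from h import *
import sys
f=sys.argv[1]
o=arm.observe();T=o["position"];M=axes();n="scene"
card=lambda x,y,z:T+M@[y/1e3,x/1e3,.2168-z/1e3]
for q in ((5,25,0),(5,-25,0),(-5,25,0),(6,22,62),(6,22,34),(-6,22,34),(6,0,25)): print("card",q,((proj(n,card(*q))-[110,130]+.5)*5).round(1))
a=cv2.imread(f);cv2.imwrite("pics/j.png",cv2.convertScaleAbs(cv2.resize(a[185:230,180:225],None,fx=13,fy=13,interpolation=cv2.INTER_CUBIC),alpha=1.4,beta=10))
for q in ((5,25,0),(5,-25,0),(-5,25,0),(6,22,62),(6,22,34),(-6,22,34),(6,0,25)): print("j",q,((proj(n,card(*q))-[180,185]+.5)*13).round(0))
E
python3 m4.py pics/scene9.png
```

```text
card (5, 25, 0) [495.9 475.4]
card (5, -25, 0) [413.2 431.6]
card (-5, 25, 0) [512.9 463. ]
card (6, 22, 62) [468.2 357.8]
card (6, 22, 34) [477.8 411.3]
card (-6, 22, 34) [498.7 396.6]
card (6, 0, 25) [443.7 408.8]
j (5, 25, 0) [379. 521.]
j (5, -25, 0) [164. 407.]
j (-5, 25, 0) [423. 489.]
j (6, 22, 62) [307. 215.]
j (6, 22, 34) [332. 354.]
j (-6, 22, 34) [387. 316.]
j (6, 0, 25) [244. 348.]
```

View pics/j.png

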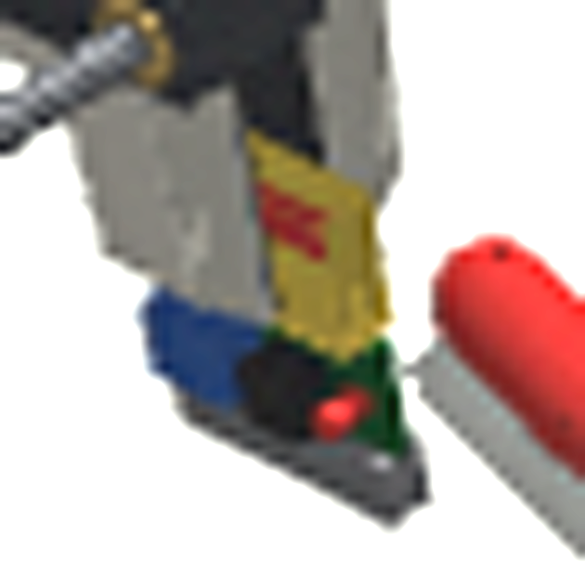

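Run:
```python
from h import *
b=np.array([.8,.6])
P=onz("scene",*(np.array([123.5,235.04])-b),.240);print("post",P)
foot=np.array([.5653,-.4291])+ (onz("scene",160,312,.014)-onz("scene",*(np.array([160,312])+b),.014))[:2];print("foot",foot,np.degrees(np.arctan2(*(P[:2]-foot)[::-1])),np.linalg.norm(P[:2]-foot))
for yw in (-69,-70,-71,-72,-73,-74):
    y=np.radians(yw);X=np.array([np.cos(y),np.sin(y),0])
    L=P-.063*X; o,d=ray("scene",*(np.array([156.7,240.7])-b))
    # height where ray passes nearest the vertical through L
    s=((L-o)[:2]@d[:2])/(d[:2]@d[:2]);q=o+s*d;lat=np.cross(d[:2]/np.linalg.norm(d[:2]),(L-o)[:2])
    print(yw,L[:2].round(4),"z",q[2].round(4),"lateral miss mm",(lat*1000).round(2), "top px", proj("top",[L[0],L[1],q[2]]).round(1))
print(proj("top",P));
```

```text
post [ 0.56798631 -0.45281081  0.24      ]
foot [ 0.56277239 -0.4298404 ] -77.21144361375418 0.02355472524684617
-69 [ 0.5454 -0.394 ] z 0.1784 lateral miss mm 0.48 top px [447.1 189.3]
-70 [ 0.5464 -0.3936] z 0.1792 lateral miss mm -0.12 top px [447.  188.9]
-71 [ 0.5475 -0.3932] z 0.18 lateral miss mm -0.7 top px [446.9 188.4]
-72 [ 0.5485 -0.3929] z 0.1807 lateral miss mm -1.27 top px [446.8 188. ]
-73 [ 0.5496 -0.3926] z 0.1815 lateral miss mm -1.82 top px [446.8 187.6]
-74 [ 0.5506 -0.3923] z 0.1823 lateral miss mm -2.35 top px [446.7 187.1]
[475.88837294 173.29526017]<stdin>:9: DeprecationWarning: Arrays of 2-dimensional vectors are deprecated. Use arrays of 3-dimensional vectors instead. (deprecated in NumPy 2.0)
```

Emit:
move_arm([
  [-3, 1, 1.5, 0],
  [-3, 1, 1.5, 0],
  [-3, 1, 1.5, 0],
  [-3, 1, 1.5, 0],
  [-3, 1, 1.5, 0],
  [-3, 1, 1.5, 0],
  [-3, 1, 1.5, 0],
  [-3, 1, 1.5, 0],
])

```text
clock: 15.72
position: [0.5108, -0.2842, 0.3722]
ee_rot: [3.1, 0.506, -0.0]
force: [-0.4, -0.9, -1.2]
width: 0.128
```

Run:
```python
from h import *
o=arm.observe();print(o["clock"],o["position"],o["width"]*92,o["force"],np.abs(o["dq"]).max())
M=axes();print(np.degrees(np.arctan2(M[1,1],M[0,1])),M[2])
a=arm.get_image("scene")[:,:,::-1].copy();cv2.imwrite("pics/scene10.png",a)
# overlay: card-normal axis through card_face, +110 mm -> should hit lens centre; bias .8,.6
T=o["position"];f=T+M@[0,.006,.1918];L=f+M[:,1]*.110;b=np.array([.8,.6]);k=6;org=np.array([110,180])
c=cv2.resize(a[180:280,110:230],None,fx=k,fy=k,interpolation=cv2.INTER_CUBIC)
P=lambda q:tuple(int(v) for v in ((proj("scene",q)+b-org+.5)*k))
t=np.linspace(0,2*np.pi,60)
ring=np.array([P(L+.021*(np.cos(s)*M[:,0]-np.sin(s)*M[:,2])) for s in t],np.int32)
cv2.polylines(c,[ring],True,(0,255,255),1);cv2.line(c,P(f),P(L),(255,0,255),1)
pt=L+M[:,1]*.063;cv2.circle(c,P([pt[0],pt[1],.24]),4,(0,255,0),1)
cv2.imwrite("pics/k.png",c);print("face",f,"lens by pose",L)
```

```text
15.725 [ 0.51082396 -0.2841982   0.37220875] 11.75253472256911 [-0.35724263 -0.92935414 -1.17079245] 0.0015025090400839058
-71.4509205534158 [-5.20275380e-05  1.69550223e-05 -9.99999999e-01]
face [ 0.51272424 -0.28989277  0.18040886] lens by pose [ 0.54771709 -0.39417843  0.18041072]
```

View pics/k.png

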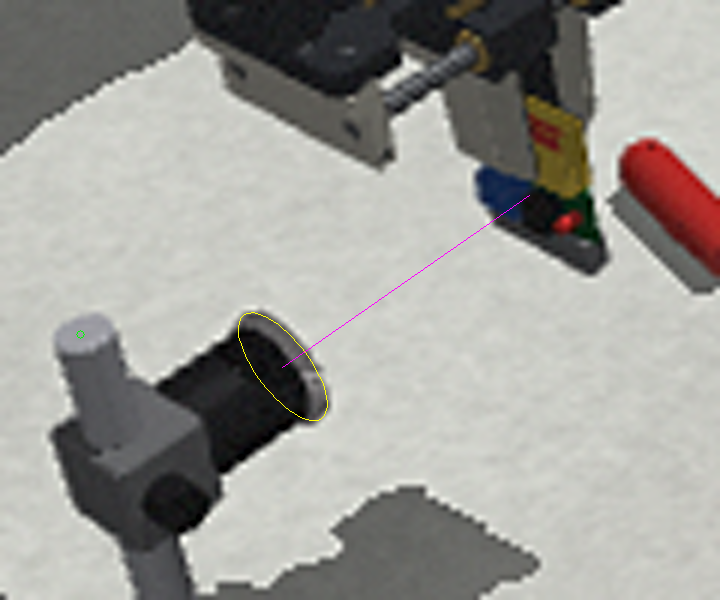

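Emit:
move_arm([
  [0.6, -2, 0, 0],
  [0.6, -2, 0, 0],
  [0.6, -2, 0, 0],
  [0.6, -2, 0, 0],
  [0.6, -2, 0, 0],
  [0.6, -2, 0, 0],
  [0.6, -2, 0, 0],
  [0.6, -2, 0, 0],
])

```text
clock: 16.77
position: [0.5108, -0.2821, 0.3722]
ee_rot: [3.1, 0.506, 0.0]
force: [-0.3, -0.0, -1.5]
width: 0.127
```

Run:
```python
from h import *
o=arm.observe();print(o["clock"],o["position"],o["width"]*92,o["force"],np.abs(o["dq"]).max())
M=axes();print(np.degrees(np.arctan2(M[1,1],M[0,1])),M[2])
a=arm.get_image("scene")[:,:,::-1].copy();cv2.imwrite("pics/scene11.png",a)
T=o["position"];f=T+M@[0,.006,.1918];L=f+M[:,1]*.110;b=np.array([.8,.6]);k=6;org=np.array([110,180])
c=cv2.resize(a[180:280,110:230],None,fx=k,fy=k,interpolation=cv2.INTER_CUBIC)
P=lambda q:tuple(int(v) for v in ((proj("scene",q)+b-org+.5)*k))
t=np.linspace(0,2*np.pi,60)
ring=np.array([P(L+.021*(np.cos(s)*M[:,0]-np.sin(s)*M[:,2])) for s in t],np.int32)
cv2.polylines(c,[ring],True,(0,255,255),1);cv2.line(c,P(f),P(L),(255,0,255),1)
pt=L+M[:,1]*.063;cv2.circle(c,P([pt[0],pt[1],.24]),4,(0,255,0),1)
for x,y,z in ((5,25,0),(5,-25,0),(6,22,34)): cv2.circle(c,P(T+M@[y/1e3,x/1e3,.2168-z/1e3]),3,(255,255,0),1)
cv2.imwrite("pics/k2.png",c)
```

```text
16.775 [ 0.51075913 -0.28212666  0.37223169] 11.726654048235636 [-0.32151194 -0.0457052  -1.45326824] 0.002341770974885304
-71.45335854745456 [-3.28086962e-06  4.15888958e-05 -9.99999999e-01]
```

View pics/k2.png

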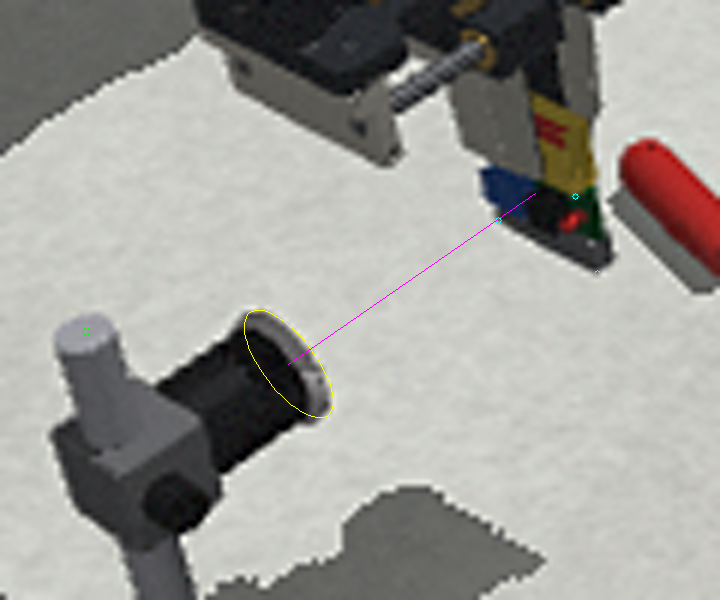

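View pics/scene11.png

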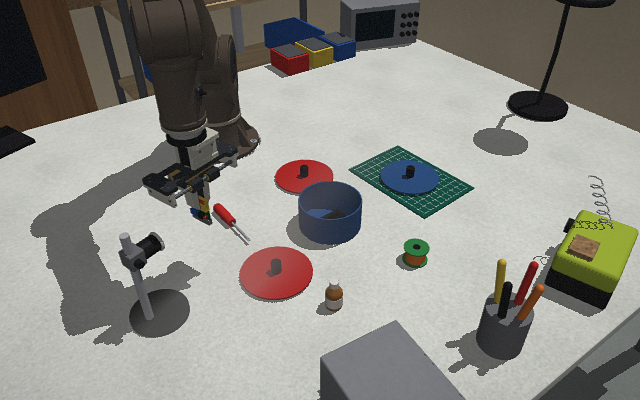

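```bash
python3 -c "
from cell import arm
print(arm.sign_off())"
```

```text
the job is handed in; nothing more can be done
None
```

The blue lid is on the green mat and the relay card is held in front of the inspection camera. I handed the job in at about 16.8 s of the 51 s allowed. Sign-off gives no verdict.

- **Lid:** It stands flat, knob up. Both cameras put it about 4 mm from the mat's centre in y and 1 mm in x. I left it there rather than regrip it.
- **Card:** It is pinched by the yellow grip with 20 N and the jaws at 11.7 mm. It hangs upright with the component side facing the lens. The measured yaw is -71.45°, and the arm is at rest.
- **Last check:** I drew the expected lens ring, post top and card corners over the final scene picture, after a correction of about 1 px. They matched the picture to within about 1 px, or roughly 2 mm.
- **What disagreed:**
  - Before bias correction, the two cameras differed by about 7 mm.
  - The separate cues for the stand's yaw mostly ranged from -69° to -77°, with one rough outlier at about -82°. I used -71.5°, so the card could be a couple of degrees off square.
  - The top camera's view of the lens ring sat about 1.5 px off along the lens axis. I put that down to the ring's thickness.
- **Other objects:** The arm did not touch the camera, spool, bottle or screwdriver, and forces stayed under 10 N in all readings.

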